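# Aim the brass air elbow on the fossil bench

### The job

The brass hose elbow on the blue plate has been started on its threaded stub. Screw it further on, clockwise seen from above, and stop when its outlet points at the orange mark on the plate, then let go of it. Do not turn the black elbow and do not shift the fossil.

Things in the scene. Friction and masses are not known exactly. Their poses are not given: they have to be found in the camera images.
- brass_elbow: brass elbow; origin on its upright screw axis at outlet height, 82 mm above the table; x along the outlet (25 mm thick, mouth 70 mm from the axis), z up. Grip by the flat sides of the knuckle round the origin: 34 x 30 (y) x 32 mm (z). 31 mm collar down to z -34, 52 mm boss from z -50 down. Turns about z only, with 0.2 N m friction, sinks 1.8 mm a turn, stays where left
- mark (a point): top centre of the orange strip (36 mm radially, 11 mm wide) on the fixed round blue plate (200 mm across, 12 mm thick), 78 mm from the brass elbow's screw axis, 13.5 mm above the table. The outlet is right when, seen from above, it points from the axis along this strip. The elbow starts 35 to 80 degrees short of it; the thread ends 45 degrees or more past it
- black_outlet (a point): mouth centre of the black plastic elbow, same shape and size as the brass one, on a grey plate (200 mm across) whose white mark it already points at; its screw axis lies 70 mm behind this mouth. Turns as easily; not to be turned
- fossil: loose brown fossil block, 90 by 130 mm, about 47 mm tall, 0.9 kg; origin at the centre of its underside, z up. Not to be shifted

How it is judged:
At the end, for the whole second after the job is handed in: the brass elbow is at rest and its outlet points at the orange mark: the mark's centre lies within 15 mm (about 11 degrees) either side of the outlet's centreline, seen from above (y of mark in the frame of brass_elbow between -0.015 and 0.015 m and x of mark in the frame of brass_elbow above 0.05 m and angular speed of brass_elbow below 0.05 rad/s); the robot touches nothing.
It fails at once if the black elbow is turned (its outlet moves more than 15 mm) (distance of black_outlet from where it was at the start of the episode above 0.015 m).
It fails at once if the fossil is shifted by more than 20 mm (distance of fossil from where it was at the start of the episode above 0.02 m).
It also fails if it takes over 32 s, if anything falls off the work surface, if the arm or the gripper's body presses on something with over 40 N, if the wrist force passes 120 N, or if a joint passes its speed limit or range.

### The arm

A 6-joint arm with a two-finger parallel gripper is mounted at the origin on the work surface. World frame = base frame: x ahead of the robot, y to its left, z up, the work surface at z = 0. Lengths are in m, angles in rad, forces in N, time in s.
With the tool pointing down it reaches from about 0.4 to 0.825 m from the base axis. Payload 7 kg.
Tool frame: the origin (TCP) lies midway between the tips of the shut fingers; the grasp point (between the pads) lies 19 mm behind it; z points along the fingers, y is the line along which they close (so a half turn about z gives the same grasp; the last joint's range is limited). The gripper opens to 88 mm and grips with 3 to 60 N. Pads are 19 mm wide; open, the fingers measure 130 mm over their backs; the gripper's body (78 mm by 193 mm) begins 47 mm behind the grasp point.
Start: joints at [1.525, 0.359, 0.012, 0, -1.224, -0.288], TCP at [0.221, 0.638, 0.227] pointing down, gripper open.
Joint ranges: [-3.07, 3.07], [-1.43, 2.12], [-1.02, 1.25], [-3.03, 1.67], [-3.05, -0], [-3.03, 3.03]. Speed limits (rad/s): [2.39, 2.39, 3.01, 3.14, 3.14, 3.14].

### API

Orientations are given as [roll, pitch, yaw] about the fixed x, y, z axes, in that order (R = Rz(yaw) Ry(pitch) Rx(roll)).
In Python, from station import get_state, grab_frame, calibration, job_done, boxes_of, regions_of, spot_point gives the robot as it stands. The module is installed in compiled form; this text tells all that it offers.
- The arm moves only by the tool arm_command, never from a script. Its argument "commands" is a list of rows, each an object of numbers: "tx", "ty", "tz": the shift along the tool's x, y, z each as a share of 25 cm, from -1 to 1; "twist": the turn about the tool's z as a share of 180 degrees, from -1 to 1. A call has exactly 8 rows; each row is the pose to reach, as a shift and turn from the pose commanded when the call began, along the tool's axes at that moment, turning the shorter way round; what a row does not reach only later rows make up. A row lasts 1/12 s, in which the tool goes at most 41.7 mm and 7.16 degrees, less where a joint would pass 70% of its speed; a pose out of reach is approached as far as the arm can. A call with a number of a shift or a turn outside -1 to 1 is refused whole. A call with a gripper value outside its range is refused whole. "claw" is the opening, from 0 (shut) to 1 (fully open), set as the call begins (left out, the last holds). The fingers move at their own pace and stop on an object; "grip_force" is the grip in N (left out, the last holds). Time passes only in rows, so rows that repeat a pose let the fingers close, or fill a call up. It gives the time, the measured TCP pose, the force, the opening and the grip force at its end, in the units of the state.
- get_state(): the state, without advancing time (a new reading comes with each control period).
- grab_frame(name): name is "scene" or "top"; returns the picture (480x640x3 uint8, red, green, blue); there is no depth.
- calibration(name): a dict with "camera_matrix" (3x3 intrinsics, pixels), "extrinsics" (4x4, takes a point from camera to world coordinates). Camera axes: x right, y down, z forward; pixel columns grow to the right and rows downward; lengths in m; the calibration is good to about 2 mm. A picture is of the moment at which its call begins. calibration takes no time and is no camera call.
- job_done(): hands the job in; it is judged then, once.
Trained networks look in the newest picture that a camera, given by its name, has taken for a name from the list of things; names that differ only in an ending like _2 or _b are one class to them, and where a whole thing is asked for, a point or a joint stands for the part that bears it (a point fixed in the world has none). Each returns a list of dicts, best first, with "score" (0 to 1); they miss things now and then, are a little off and sometimes report something else, mostly with a low value. They report only what shows in the picture. A call takes as long as a camera call.
- boxes_of(query, camera): "rect" ([left, top, right, bottom] in pixels, round what is visible of it).
- regions_of(query, camera): "region" (480x640 bool, what is visible of it) and "rect" ([left, top, right, bottom] in pixels, round what is visible of it).
- spot_point(query, camera): "uv" ([column, row] in pixels: a listed point, or the origin of a listed thing).
The state is a dict: "t": time; "q": joint angles; "qd": joint speeds; "joint_efforts": joint torques, N m; "eef_pos": TCP position; "ee_rot": TCP orientation; "force": force on the tool from outside, world axes, zero at the start; "moment": the same for the moment, N m; "width": finger opening in m; "gripper_force": force on a finger pad.
Only numpy, scipy, OpenCV 4.12 (cv2) and the standard library are available. Lean on these libraries where they do the work, as an engineer would, in place of code of your own. Each camera call takes 0.05 s, during which the arm holds its last target. There are 200 camera calls.

## Working session

There is one attempt and no reset: what is moved stays moved. The work goes in short steps, Python scripts to look and compute and a tool call to move; the robot and the scene stay as the last step left them, time stands still between calls to the robot, and variables do not carry over. Pictures are saved under pics/ and viewed, at most 10 in all, crops included, and the job is handed in when it is done.

Besides the shell and the picture viewer there is one more tool, called by a JSON object that holds its "fn" and its "kwargs". arm_command: Moves the arm, as the interface text tells. Shift numbers are shares of 25 cm and turn numbers shares of 180 degrees, none past 1 either way. Its arguments: {"type":"object","properties":{"commands":{"type":"array"},"claw":{"type":"number"},"grip_force":{"type":"number"}},"required":["commands"]}

```bash
mkdir -p pics
cat > h.py <<'E'
import numpy as np, cv2
from station import *
def ray(cam,uv,z):
    c=calibration(cam);K=np.array(c["camera_matrix"]);T=np.array(c["extrinsics"])
    d=T[:3,:3]@np.linalg.solve(K,[uv[0],uv[1],1]);o=T[:3,3]
    return o+d*(z-o[2])/d[2]
def save(cam,n):
    im=grab_frame(cam);cv2.imwrite(f"pics/{n}.png",im[:,:,::-1]);return im
E
python3 - <<'E'
from h import *
np.set_printoptions(precision=3,suppress=True)
a=save("top","top0");b=save("scene","sc0")
cv2.imwrite("pics/both.png",cv2.resize(np.vstack([a,b])[:,:,::-1],(400,600))) 
for cam in("top","scene"):
    print(cam,np.array(calibration(cam)["extrinsics"])[:3,3])
    for n,z in(("brass_elbow",.082),("mark",.0135),("black_outlet",.082),("fossil",0)):
        for r in spot_point(n,cam)[:2]: print(n,round(r["score"],2),np.array(r["uv"]),ray(cam,r["uv"],z))
s=get_state();print(s["t"],s["eef_pos"],s["ee_rot"],s["width"])
E
```

```text
top [0.293 0.047 1.319]
brass_elbow 0.94 [432.3 257.9] [ 0.493 -0.213  0.082]
brass_elbow 0.2 [330.6 177.3] [ 0.697 -0.029  0.082]
mark 0.6 [389.2 267.8] [ 0.496 -0.13   0.014]
black_outlet 0.78 [218.3 243.7] [0.586 0.224 0.082]
fossil 0.82 [334. 174.] [ 0.73  -0.043  0.   ]
scene [ 1.042 -0.327  0.654]
brass_elbow 0.8 [167.7 282.6] [ 0.489 -0.208  0.082]
mark 0.64 [216.2 288.8] [ 0.489 -0.13   0.013]
black_outlet 0.87 [400.  210.3] [0.581 0.225 0.082]
fossil 0.77 [342.8 359.2] [ 0.732 -0.036  0.   ]
0.5 [0.221 0.638 0.227] [ 3.141  0.    -0.334] 0.08759486043317628
```

View pics/top0.png

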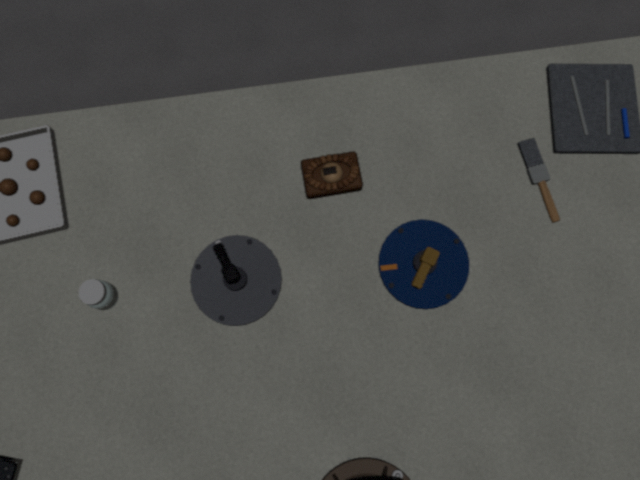

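View pics/sc0.png

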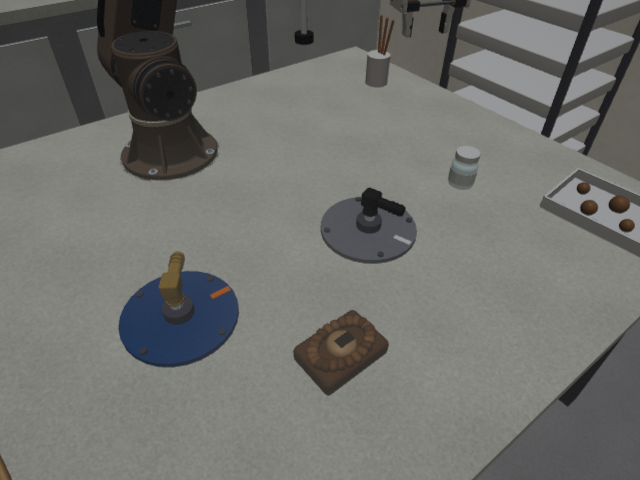

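Top view: brass knuckle is near (430,255) with the outlet toward (417,286), and the orange mark is at (389,268). The black elbow is at (230,270) pointing to (218,244), and the fossil is at (333,174). Next I'll get the outlet angle and axis.

```bash
cat >> h.py <<'E'
def angle(axis=None):
    from scipy.optimize import minimize
    im=grab_frame("top");r=regions_of("brass_elbow","top")[0];m=r["region"]
    v,u=np.nonzero(m);P=np.array([ray("top",(a,b),.088)[:2] for a,b in zip(u,v)])
    c=P.mean(0);w,V=np.linalg.eigh(np.cov(P.T));return c,V[:,1],m.sum(),r["score"],im,P
E
python3 - <<'E'
from h import *
np.set_printoptions(precision=3,suppress=True)
c,d,n,s,im,P=angle()
print(c,d,np.degrees(np.arctan2(d[1],d[0])),n,s, ((P-c)@d).min(),((P-c)@d).max())
hsv=cv2.cvtColor(im,cv2.COLOR_RGB2HSV)
m=((hsv[...,0]>100)&(hsv[...,0]<130)&(hsv[...,1]>120)).astype(np.uint8); m[:, :350]=0;m[:200]=0;m[320:]=0;m[:,500:]=0
ct=max(cv2.findContours(m,0,1)[0],key=cv2.contourArea);e=cv2.minEnclosingCircle(cv2.convexHull(ct))
e2=cv2.fitEllipse(cv2.convexHull(ct));print(e,e2,ray("top",e2[0],.012))
x,y,w,h=360,200,130,130
cv2.imwrite("pics/crop0.png",cv2.resize(im[y:y+h,x:x+w,::-1],(585,585),interpolation=cv2.INTER_CUBIC))
E
```

```text
[ 0.479 -0.193] [-0.818  0.575] 144.89945551265487 528 0.66 -0.04060278407713898 0.0502040424946277
((423.36065673828125, 263.988525390625), 45.03923416137695) ((423.4205322265625, 263.93414306640625), (86.81517791748047, 89.95409393310547), 123.96882629394531) [ 0.494 -0.206  0.012]
```

View pics/crop0.png

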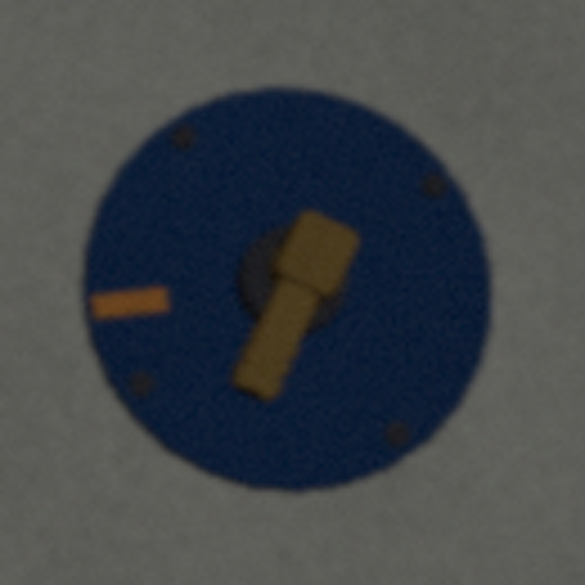

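{"fn": "arm_command", "kwargs": {"commands": [{"tx": 0.05, "twist": 0}, {"tx": 0.2, "ty": 0.1}, {"tx": 0.35, "ty": 0.25}, {"tx": 0.45, "ty": 0.4}, {"tx": 0.5, "ty": 0.55}, {"tx": 0.5, "ty": 0.7}, {"tx": 0.5, "ty": 0.85}, {"tx": 0.5, "ty": 1}], "claw": 1}}

```text
invalid input
```

In the crop, the outlet centreline runs (317,255)→(256,388) and the strip (170,300)→(92,308). That puts the outlet at about 146° and the mark at about 88–90°, so roughly 57° is needed. The move was refused because its rows left keys out, so I'm resending them in full.

{"fn": "arm_command", "kwargs": {"commands": [{"tx": 0.1, "ty": 0.12, "tz": 0, "twist": 0}, {"tx": 0.2, "ty": 0.24, "tz": 0, "twist": 0}, {"tx": 0.3, "ty": 0.36, "tz": 0, "twist": 0}, {"tx": 0.4, "ty": 0.49, "tz": 0, "twist": 0.02}, {"tx": 0.5, "ty": 0.62, "tz": 0, "twist": 0.04}, {"tx": 0.6, "ty": 0.75, "tz": 0, "twist": 0.06}, {"tx": 0.7, "ty": 0.88, "tz": 0, "twist": 0.08}, {"tx": 0.8, "ty": 1, "tz": 0, "twist": 0.083}], "claw": 1, "grip_force": 25}}

```text
t: 1.27
eef_pos: [0.3283, 0.3338, 0.2268]
ee_rot: [-3.141, 0.0, -0.598]
force: [1.1, -0.1, 0.2]
width: 0.0876
gripper_force: 0.0
```

{"fn": "arm_command", "kwargs": {"commands": [{"tx": 0.11, "ty": 0.09, "tz": 0, "twist": 0}, {"tx": 0.22, "ty": 0.18, "tz": 0, "twist": 0}, {"tx": 0.33, "ty": 0.27, "tz": 0, "twist": 0}, {"tx": 0.44, "ty": 0.36, "tz": 0, "twist": 0}, {"tx": 0.55, "ty": 0.45, "tz": 0, "twist": 0}, {"tx": 0.66, "ty": 0.54, "tz": 0, "twist": 0}, {"tx": 0.77, "ty": 0.63, "tz": 0, "twist": 0}, {"tx": 0.88, "ty": 0.72, "tz": 0, "twist": 0}]}}

```text
t: 1.93
eef_pos: [0.4098, 0.062, 0.2271]
ee_rot: [-3.14, -0.001, -0.594]
force: [1.0, 0.0, -0.4]
width: 0.0879
gripper_force: 0.0
```

{"fn": "arm_command", "kwargs": {"commands": [{"tx": 0.11, "ty": 0.09, "tz": 0, "twist": 0}, {"tx": 0.22, "ty": 0.18, "tz": 0, "twist": 0}, {"tx": 0.33, "ty": 0.27, "tz": 0, "twist": 0}, {"tx": 0.44, "ty": 0.36, "tz": 0, "twist": 0}, {"tx": 0.55, "ty": 0.45, "tz": 0, "twist": 0}, {"tx": 0.66, "ty": 0.54, "tz": 0, "twist": 0}, {"tx": 0.77, "ty": 0.63, "tz": 0, "twist": 0}, {"tx": 0.88, "ty": 0.71, "tz": 0, "twist": 0}]}}

```text
t: 2.6
eef_pos: [0.4925, -0.2087, 0.2268]
ee_rot: [-3.141, -0.001, -0.595]
force: [1.0, 1.3, -0.0]
width: 0.088
gripper_force: 0.0
```

Run:
```python
from h import *
im=save("scene","sc1");s=get_state();print(s["t"],s["eef_pos"],s["ee_rot"],s["q"])
cv2.imwrite("pics/c1.png",cv2.resize(im[150:380,60:300,::-1],(600,575),interpolation=cv2.INTER_CUBIC))
```

```text
2.65 [ 0.49439116 -0.21261678  0.22632983] [ 3.14000905e+00 -9.85792315e-04 -5.95836837e-01] [-0.04034138  0.133366   -0.29138172  0.00204729 -1.14604697  1.01445642]
```

View pics/c1.png

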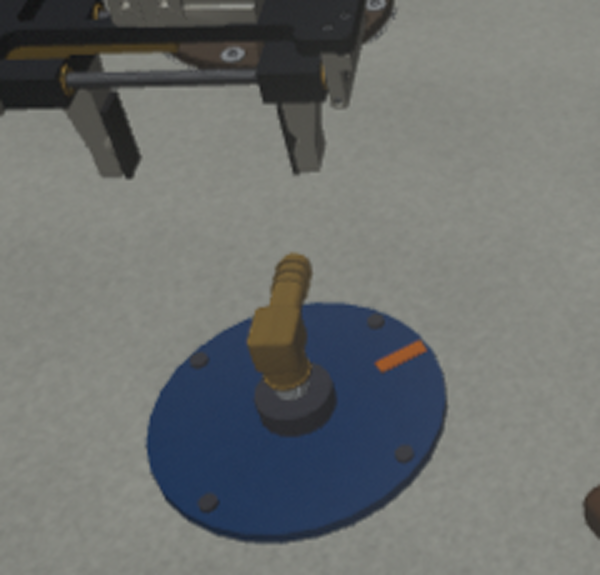

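The crop shows the open fingers above the elbow, either side of the knuckle at (275,335). The outlet goes up and back to (293,265) and the way down is clear, so I'll descend and grip.

{"fn": "arm_command", "kwargs": {"commands": [{"tx": -0.01, "ty": -0.01, "tz": 0.1, "twist": 0}, {"tx": -0.015, "ty": -0.01, "tz": 0.22, "twist": 0}, {"tx": -0.015, "ty": -0.01, "tz": 0.34, "twist": 0}, {"tx": -0.015, "ty": -0.01, "tz": 0.45, "twist": 0}, {"tx": -0.015, "ty": -0.01, "tz": 0.54, "twist": 0}, {"tx": -0.015, "ty": -0.01, "tz": 0.61, "twist": 0}, {"tx": -0.015, "ty": -0.01, "tz": 0.65, "twist": 0}, {"tx": -0.015, "ty": -0.01, "tz": 0.65, "twist": 0}]}}

```text
t: 3.32
eef_pos: [0.4894, -0.2023, 0.0621]
ee_rot: [3.14, 0.003, -0.595]
force: [-0.3, 1.0, -0.7]
width: 0.0879
gripper_force: 0.0
```

{"fn": "arm_command", "kwargs": {"commands": [{"tx": 0, "ty": 0, "tz": 0, "twist": 0}, {"tx": 0, "ty": 0, "tz": 0, "twist": 0}, {"tx": 0, "ty": 0, "tz": 0, "twist": 0}, {"tx": 0, "ty": 0, "tz": 0, "twist": 0}, {"tx": 0, "ty": 0, "tz": 0, "twist": 0}, {"tx": 0, "ty": 0, "tz": 0, "twist": 0}, {"tx": 0, "ty": 0, "tz": 0, "twist": 0}, {"tx": 0, "ty": 0, "tz": 0, "twist": 0}], "claw": 0.25, "grip_force": 25}}

```text
t: 3.98
eef_pos: [0.4908, -0.2025, 0.0642]
ee_rot: [-3.141, -0.0, -0.595]
force: [-0.0, -0.2, -0.8]
width: 0.0403
gripper_force: 0.0
```

{"fn": "arm_command", "kwargs": {"commands": [{"tx": 0.01, "ty": 0.01, "tz": 0, "twist": 0}, {"tx": 0.018, "ty": 0.018, "tz": 0, "twist": 0}, {"tx": 0.018, "ty": 0.018, "tz": 0, "twist": 0}, {"tx": 0.018, "ty": 0.018, "tz": 0, "twist": 0}, {"tx": 0.018, "ty": 0.018, "tz": 0, "twist": 0}, {"tx": 0.018, "ty": 0.018, "tz": 0, "twist": 0}, {"tx": 0.018, "ty": 0.018, "tz": 0, "twist": 0}, {"tx": 0.018, "ty": 0.018, "tz": 0, "twist": 0}], "claw": 0.7}}

```text
t: 4.65
eef_pos: [0.492, -0.2087, 0.0641]
ee_rot: [-3.142, 0.0, -0.595]
force: [-0.4, 0.4, 0.9]
width: 0.0612
gripper_force: 0.0
```

Run:
```python
from h import *
im=save("scene","sc2");a=save("top","top2");s=get_state();print(s["t"],s["eef_pos"],s["ee_rot"],s["width"],s["force"])
c=cv2.resize(im[200:350,100:260,::-1],(400,375),interpolation=cv2.INTER_CUBIC)
d=cv2.resize(a[200:330,360:490,::-1],(375,375),interpolation=cv2.INTER_CUBIC)
cv2.imwrite("pics/c2.png",np.hstack([c,d]))
```

```text
4.75 [ 0.49196796 -0.20863572  0.06406633] [-3.14156137e+00 -1.55601639e-06 -5.94448957e-01] 0.06162737618471582 [0.60768017 0.32933943 0.328747  ]
```

View pics/c2.png

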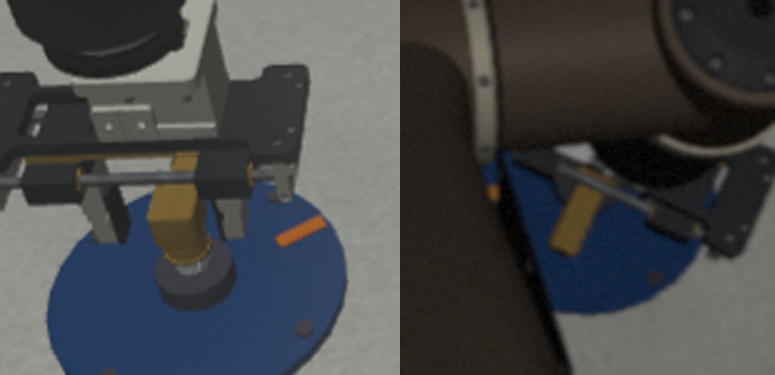

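Fingers straddle the knuckle roughly centred, so I'll close.

{"fn": "arm_command", "kwargs": {"commands": [{"tx": 0, "ty": 0, "tz": 0, "twist": 0}, {"tx": 0, "ty": 0, "tz": 0, "twist": 0}, {"tx": 0, "ty": 0, "tz": 0, "twist": 0}, {"tx": 0, "ty": 0, "tz": 0, "twist": 0}, {"tx": 0, "ty": 0, "tz": 0, "twist": 0}, {"tx": 0, "ty": 0, "tz": 0, "twist": 0}, {"tx": 0, "ty": 0, "tz": 0, "twist": 0}, {"tx": 0, "ty": 0, "tz": 0, "twist": 0}], "claw": 0, "grip_force": 40}}

```text
t: 5.42
eef_pos: [0.4946, -0.2052, 0.0641]
ee_rot: [-3.136, -0.002, -0.595]
force: [6.3, 23.9, -0.4]
width: 0.0296
gripper_force: 39.9
```

```bash
python3 -c "
from h import *
s=get_state();print(s)"
```

```text
{'t': 5.4167, 'q': array([-0.02998559,  0.2957569 , -0.5007003 , -0.00562114, -0.76962594,
        1.01024214]), 'qd': array([ 0.00077638,  0.00066454,  0.00152921,  0.0016572 , -0.00041165,
       -0.0003308 ]), 'joint_efforts': array([-13.11374724, -45.77250838,  18.47130775,  10.51188558,
        -1.71489973,   0.05309316]), 'eef_pos': array([ 0.49459719, -0.20523907,  0.06407194]), 'ee_rot': array([-3.13576205e+00, -1.89545902e-03, -5.94573027e-01]), 'force': array([ 6.32389744, 23.91609176, -0.38081333]), 'moment': array([ 8.48545236, -2.10084784, -0.04172369]), 'gripper_force': 39.939630925655365, 'width': 0.0296317594216143}
```

{"fn": "arm_command", "kwargs": {"commands": [{"tx": 0, "ty": -0.01, "tz": 0, "twist": 0}, {"tx": 0, "ty": -0.018, "tz": 0, "twist": 0}, {"tx": 0, "ty": -0.018, "tz": 0, "twist": 0}, {"tx": 0, "ty": -0.018, "tz": 0, "twist": 0.02}, {"tx": 0, "ty": -0.018, "tz": 0, "twist": 0.04}, {"tx": 0, "ty": -0.018, "tz": 0, "twist": 0.06}, {"tx": 0, "ty": -0.018, "tz": 0, "twist": 0.08}, {"tx": 0, "ty": -0.018, "tz": 0, "twist": 0.1}]}}

```text
t: 6.08
eef_pos: [0.4949, -0.2047, 0.064]
ee_rot: [-3.141, -0.0, -0.912]
force: [2.7, 3.9, -1.6]
width: 0.0299
gripper_force: 39.9
```

{"fn": "arm_command", "kwargs": {"commands": [{"tx": 0, "ty": 0, "tz": 0, "twist": 0.02}, {"tx": 0, "ty": 0, "tz": 0, "twist": 0.04}, {"tx": 0, "ty": 0, "tz": 0, "twist": 0.06}, {"tx": 0, "ty": 0, "tz": 0, "twist": 0.08}, {"tx": 0, "ty": 0, "tz": 0, "twist": 0.1}, {"tx": 0, "ty": 0, "tz": 0, "twist": 0.12}, {"tx": 0, "ty": 0, "tz": 0, "twist": 0.12}, {"tx": 0, "ty": 0, "tz": 0, "twist": 0.12}]}}

```text
t: 6.75
eef_pos: [0.4952, -0.2045, 0.0639]
ee_rot: [-3.14, 0.0, -1.287]
force: [3.8, 5.3, -4.2]
width: 0.0303
gripper_force: 40.0
```

Run:
```python
from h import *
np.set_printoptions(precision=3,suppress=True)
s=get_state();print(s["t"],s["eef_pos"],s["ee_rot"],s["force"],s["moment"])
a=save("top","t3");im=save("scene","s3")
c=cv2.resize(im[200:350,100:260,::-1],(400,375),interpolation=cv2.INTER_CUBIC)
d=cv2.resize(a[200:330,360:490,::-1],(375,375),interpolation=cv2.INTER_CUBIC)
cv2.imwrite("pics/c3.png",np.hstack([c,d]))
```

```text
6.75 [ 0.495 -0.204  0.064] [-3.14   0.    -1.287] [ 3.792  5.268 -4.198] [ 1.818 -1.183 -0.165]
```

View pics/c3.png

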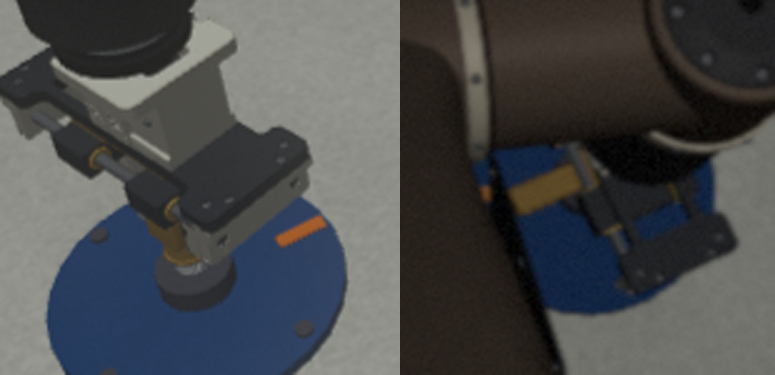

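The elbow follows: its outlet in the top crop now points left and slightly down at (515,200), with the mark at (487,193). About 17° is left.

{"fn": "arm_command", "kwargs": {"commands": [{"tx": 0, "ty": 0, "tz": 0, "twist": 0.02}, {"tx": 0, "ty": 0, "tz": 0, "twist": 0.04}, {"tx": 0, "ty": 0, "tz": 0, "twist": 0.06}, {"tx": 0, "ty": 0, "tz": 0, "twist": 0.08}, {"tx": 0, "ty": 0, "tz": 0, "twist": 0.093}, {"tx": 0, "ty": 0, "tz": 0, "twist": 0.093}, {"tx": 0, "ty": 0, "tz": 0, "twist": 0.093}, {"tx": 0, "ty": 0, "tz": 0, "twist": 0.093}]}}

```text
t: 7.52
eef_pos: [0.4954, -0.2045, 0.0638]
ee_rot: [-3.14, 0.001, -1.578]
force: [3.7, 5.4, -4.8]
width: 0.0298
gripper_force: 39.9
```

{"fn": "arm_command", "kwargs": {"commands": [{"tx": 0, "ty": 0, "tz": 0, "twist": 0}, {"tx": 0, "ty": 0, "tz": 0, "twist": 0}, {"tx": 0, "ty": 0, "tz": 0, "twist": 0}, {"tx": 0, "ty": 0, "tz": 0, "twist": 0}, {"tx": 0, "ty": 0, "tz": 0, "twist": 0}, {"tx": 0, "ty": 0, "tz": 0, "twist": 0}, {"tx": 0, "ty": 0, "tz": 0, "twist": 0}, {"tx": 0, "ty": 0, "tz": 0, "twist": 0}], "claw": 1}}

```text
t: 8.18
eef_pos: [0.4945, -0.205, 0.0641]
ee_rot: [3.142, -0.0, -1.578]
force: [0.8, 0.0, 0.2]
width: 0.078
gripper_force: 0.0
```

{"fn": "arm_command", "kwargs": {"commands": [{"tx": 0, "ty": 0, "tz": -0.05, "twist": 0}, {"tx": 0, "ty": 0, "tz": -0.12, "twist": 0}, {"tx": 0, "ty": 0, "tz": -0.22, "twist": 0}, {"tx": 0, "ty": 0, "tz": -0.34, "twist": 0}, {"tx": 0, "ty": 0, "tz": -0.46, "twist": 0}, {"tx": 0, "ty": 0, "tz": -0.58, "twist": 0}, {"tx": 0, "ty": 0, "tz": -0.65, "twist": 0}, {"tx": 0, "ty": 0, "tz": -0.65, "twist": 0}]}}

```text
t: 8.85
eef_pos: [0.4966, -0.2055, 0.2313]
ee_rot: [-3.134, -0.001, -1.577]
force: [1.0, 0.8, 0.5]
width: 0.088
gripper_force: 0.0
```

{"fn": "arm_command", "kwargs": {"commands": [{"tx": 0.1, "ty": 0, "tz": 0, "twist": 0}, {"tx": 0.22, "ty": 0, "tz": 0, "twist": 0}, {"tx": 0.36, "ty": 0, "tz": 0, "twist": 0}, {"tx": 0.5, "ty": 0, "tz": 0, "twist": 0}, {"tx": 0.64, "ty": 0, "tz": 0, "twist": 0}, {"tx": 0.78, "ty": 0, "tz": 0, "twist": 0}, {"tx": 0.9, "ty": 0, "tz": 0, "twist": 0}, {"tx": 0.9, "ty": 0, "tz": 0, "twist": 0}]}}

```text
t: 9.52
eef_pos: [0.4919, -0.4343, 0.2246]
ee_rot: [3.139, 0.0, -1.581]
force: [0.4, 0.7, 0.4]
width: 0.0877
gripper_force: 0.0
```

Run:
```python
from h import *
np.set_printoptions(precision=3,suppress=True)
c,d,n,s,a,P=angle();s0=get_state()
print(s0["t"],s0["eef_pos"],c,np.degrees(np.arctan2(d[1],d[0])),n,s)
for n,z in(("brass_elbow",.082),("mark",.0135)):
    r=spot_point(n,"top")[0];print(n,r["score"],ray("top",r["uv"],z))
cv2.imwrite("pics/c4.png",cv2.resize(a[200:330,360:490,::-1],(585,585),interpolation=cv2.INTER_CUBIC))
```

```text
9.6167 [ 0.492 -0.431  0.225] [ 0.495 -0.184] 88.7986665938388 530 0.92
brass_elbow 0.92 [ 0.491 -0.212  0.082]
mark 0.57 [ 0.72  -0.037  0.014]
```

View pics/c4.png

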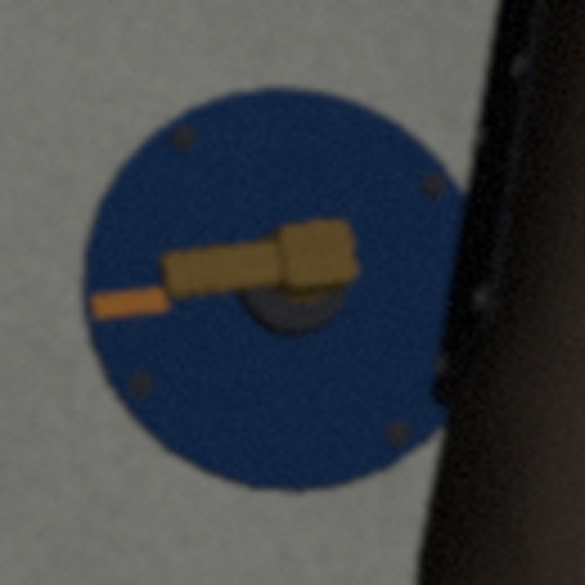

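The outlet, (320,255)→(165,275), is parallel to the strip, (170,300)→(92,308), to within about 2°. It sits above the strip in the picture only because it is higher than the plate. The arm is clear, so I'm handing in.

```bash
python3 -c "
from station import *
print(job_done())"
```

```text
the job is handed in; nothing more can be done
None
```

I turned the brass elbow about 57° clockwise until its outlet lined up with the orange mark to within about 2° in the top view, then let go and handed the job in with the arm clear; the black elbow and fossil were not touched.

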